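# Isolate the bench power box and fit a fresh cell

### The arm

A 6-joint arm with a two-finger parallel gripper is mounted at the origin on the work surface. World frame = base frame: x ahead of the robot, y to its left, z up, the work surface at z = 0. Lengths are in mm, angles in rad, forces in N, time in s.
With the tool pointing down it reaches from about 325 to 750 mm from the base axis. Payload 7.6 kg.
Tool frame: the origin (TCP) lies at the very end of the fingers, on their centre line; the grasp point (between the pads) lies 19 mm behind it; z points along the fingers, y is the line along which they close (so a half turn about z gives the same grasp; the last joint's range is limited). The gripper opens to 85 mm and grips with 20 to 120 N. Pads are 22 mm wide; open, the fingers measure 114 mm over their backs; the gripper's body (76 mm by 85 mm) begins 54 mm behind the grasp point. The pads swing forward as they close: fully open they stand 13 mm farther back than shut.
Start: joints at [-0.07, 0.052, 1.401, -0, 1.689, -0.07], TCP at [525.02, 0.022, 231.323] pointing down, gripper open.
Joint ranges: [-2.9, 2.9], [-0.91, 2.17], [0.12, 2.37], [-1.06, 4.2], [0.26, 2.73], [-2.93, 2.93]. Speed limits (rad/s): [2.57, 2.57, 3.01, 3.14, 3.14, 3.14].

### API

Orientations are given as a unit quaternion [w, x, y, z].
In Python, from bench import arm gives the robot as it stands.
- The arm moves only by the tool apply_moves, never from a script. Its argument "steps" is a list of rows, each an object of numbers: "claw": the finger opening in mm, from 0 to 85.4; "dx", "dy", "dz": the shift along the tool's x, y, z in mm; "twist": the turn about the tool's z in degrees. In form: [{"claw": .., "dx": .., "dy": .., "dz": .., "twist": ..}, ...]. A call has 1 to 12 rows; each row is the pose to reach, as a shift and turn from the pose commanded when the call began, along the tool's axes at that moment; what a row does not reach only later rows make up. A row lasts 1/8 s, in which the tool goes at most 62.5 mm and 10.7 degrees, less where a joint would pass 70% of its speed; a pose out of reach is approached as far as the arm can. A call with a gripper value outside its range is refused whole. The fingers move at their own pace and stop on an object; "grip_force" is the grip in N (left out, the last holds). Time passes only in rows, so rows that repeat a pose let the fingers close. It gives the time, the measured TCP pose, the force, the opening and the grip force at its end, in the units of the state.
- arm.get_state(): the state, without advancing time (a new reading comes with each control period).
- arm.snapshot(name): name is "scene" or "side" or "wrist"; returns a dict with "color" (420x560x3 uint8, blue, green, red), "z_map" (420x560 float32, mm along the optical axis (not along the pixel's ray), 0 where there is no reading), "camera_matrix" (3x3 intrinsics, pixels), "pose" (4x4, takes a point from camera to world coordinates); the wrist camera has in their place "hand_eye" (4x4, takes a point from camera to tool coordinates, whose origin is the TCP and whose axes are the flange's). Camera axes: x right, y up, looking along -z (the intrinsics and any distortion apply to the point x, -y, -z); pixel columns grow to the right and rows downward; lengths in mm; the calibration is good to about 2 mm. The wrist camera is an equidistant fisheye: a pixel r from the principal point sees the ray r / f radians off the axis. A picture is of the moment at which its call begins: read the wrist's pose just before it.
- arm.hand_in(): hands the job in; it is judged then, once.
The state is a dict: "time": time; "joint_positions": joint angles; "joint_velocities": joint speeds; "joint_torque": joint torques, N m; "tcp_pos": TCP position; "ee_rot": TCP orientation; "ft_force": force on the tool from outside, world axes, zero at the start; "moment": the same for the moment, N m; "width": finger opening in mm; "gripper_force": force on a finger pad.
Only numpy, scipy, OpenCV 4.12 (cv2) and the standard library are available. Lean on these libraries where they do the work, as an engineer would, in place of code of your own. Each camera call takes 0.05 s, during which the arm holds its last target. There are 200 camera calls.

### The job

Make the candle bench's power supply safe and load its cell: turn the isolator's handle clockwise as far as it goes, to off, then swing its lockout hasp fully out. After that take the cell from the wooden rest and fit it in the grey cradle: flat end first, slanting down under the steel bar to push back the coil spring, then drop the end with the nub in behind the end post, so that it lies fully down and level, and let go. Leave the candles, jar, tins and tools on the bench where they are.

Things in the scene. Friction and masses are not known exactly. Their poses are not given: they have to be found in the camera images.
- handle_grip (a point): Centre of the isolator's black bar handle, on its vertical turning axis, 76 mm above the bench. The bar is 80 mm long, 14 mm wide and 30 mm high (its top 88 mm, its underside 60 mm above the bench); its long side lies along this point's x axis, z is up. It stands on a grey block 110 x 90 x 50 mm.
- handle (a joint): Isolator handle angle, rad: 0 = on; grows clockwise seen from above; the stop at 1.4 is off. Starts at 0 to 0.2, stays where it is left; friction 0.12 N m.
- hasp_lug (a point): The upright round steel lug at the free end of the flat steel lockout hasp: 10 mm diameter, this point is 83 mm above the bench, the lug's top 97 mm, the flat hasp's top face 60 mm. The lug can be pinched or pushed from the side.
- hasp_hinge (a point): Point on the hasp's vertical hinge axis, at the lug's height (83 mm above the bench). The lug is 65 mm from this axis.
- hasp (a joint): Hasp angle, rad: 0 = folded along the front face of the isolator block; grows clockwise seen from above, swinging the lug out towards the robot's side, away from the block; stop at 1.55 = fully out. Starts at 0 to 0.25, stays where it is left; friction 0.05 N m.
- cell_mid (a point): Middle of the loose cell: aluminium cylinder, grey sleeve up to a bare 20 mm at the nub end, 33 mm diameter, 120 mm long over all, about 0.25 kg, lying level in the two V saddles of a wooden rest, axis 34.5 mm above the bench. x runs along the cell from its flat end (60 mm back) to the nub end, which starts roughly towards the robot. Within 27 mm of the middle, flanks and 12 mm under it are free.
- cell_nub (a point): Tip of the cell's nub (12 mm diameter, 4 mm long, steel), 60 mm from the cell's middle.
- cradle: Grey open cell cradle fixed to the bench, 196 mm long, 62 mm wide. Origin on the bench top below the middle of a seated cell; x axis along the cell from spring to end post (which is on the robot's side), z up. V saddles at x = -34 and +34 mm (14 mm thick, sides up to 31 mm) carry the cell, its underside 20 mm above the bench; between them is only the 8 mm base plate.
- cross_bar (a point): Middle of the underside of the steel cross bar over the spring end: cradle x = -52 mm, 64 mm above the bench. The bar is 12 mm wide along x (-58 to -46 mm) and 8 mm thick, on two cheeks (x -92 to -46 mm, 40 mm apart inside, top 72 mm). The flat end must pass under it. Axes as the cradle's.
- end_post (a point): Top middle of the end post's inner face: cradle x = +60 mm, 66 mm above the bench. The post is 12 mm thick and 40 mm wide. Axes as the cradle's.
- cradle_seat (a point): Where the middle of the cell lies once seated: 36.5 mm above the bench over the cradle's origin, axes as the cradle's; the cell's nub points to +x and touches the end post, the flat end has the spring plate pressed back to x = -60 mm.
- spring (a joint): How far the coil spring's upright square steel plate (30 mm wide, 20.5 to 54.5 mm above the bench; face at cradle x = -52 mm when free) is pushed back to -x, m: 0 free, 0.008 with the cell seated, 0.026 at most. Force 4 N at 0, 8 N seated, 17 N at the end of travel (500 N/m).
- tin: Open aluminium tin, 84 mm diameter, 38 mm high, near the robot. Bystander; origin at its underside.
- spool: Black wick spool, 56 mm diameter, 60 mm high, standing beyond the cell. Bystander; origin at its underside.
- pillar: Standing amber wax candle, 52 mm diameter, 95 mm high, beyond the cell. Bystander; origin at its underside.
- jar: Glass jar, 72 mm diameter, 115 mm high, on the left. Bystander; origin at its underside.
- stub: Standing honey-coloured candle, 68 mm diameter, 75 mm high, on the right. Bystander; origin at its underside.
- tealight1: Tealight, 39 mm diameter, 18 mm high, near left. Bystander; origin at its underside.
- tealight2: Tealight, 39 mm diameter, 18 mm high, near right. Bystander; origin at its underside.
- scraper: Scraper 190 mm long lying at the near left. Bystander; origin at its underside.
Things that resemble listed ones, but are neither listed nor needed, are in the scene too. Of the things that look like the part that bears cell_mid, the middle-sized one is meant.

How it is judged (in metres and radians):
On the way, in this order (a step that is already met when the one before it is completed fails the run):
1. the isolator handle is turned to off (within 0.12 rad of its stop) (value of joint handle above 1.28 rad), for 0.2 s.
2. with the handle off, the lockout hasp is swung fully out (within 0.25 rad of its stop) (value of joint handle above 1.28 rad and value of joint hasp above 1.3 rad), for 0.2 s.
3. the cell lies in the cradle between the spring and the end post (x of cell_mid in the frame of cradle between -0.004 and 0.004 m and y of cell_mid in the frame of cradle between -0.004 and 0.004 m and z of cell_mid in the frame of cradle between 0.033 and 0.0395 m and angle between the x axis of cell_mid and the x axis of cradle, either way round below 0.06 rad and x of cell_nub in the frame of cradle above 0.05 m and value of joint spring above 0.004 m), for 0.2 s.
At the end, for the whole second after the job is handed in: Handle beyond 1.28 rad and hasp beyond 1.3 rad; the cell at rest in the cradle, nub towards the end post, its middle within 4 mm of the seat along and across and within about 3 mm in height, in line within 0.06 rad, the spring pressed back by at least 4 mm (all of step 2 and all of step 3 and linear speed of cell below 0.02 m/s); the robot touches nothing.
It fails at once if a bystander is moved by more than 30 mm (distance of any of tin, spool, pillar, jar, stub, tealight1, tealight2, scraper from where it was at the start of the episode above 0.03 m).
It also fails if it takes over 64 s, if anything falls off the work surface, if the arm or the gripper's body presses on something with over 40 N, if the wrist force passes 120 N, or if a joint passes its speed limit or range.

## Working session

There is one attempt and no reset: what is moved stays moved. The work goes in short steps, Python scripts to look and compute and a tool call to move; the robot and the scene stay as the last step left them, time stands still between calls to the robot, and variables do not carry over. Pictures are saved under pics/ and viewed, at most 10 in all, crops included, and the job is handed in when it is done.

Besides the shell and the picture viewer there is one more tool, called after ">>>" by a JSON object that holds its "name" and its "arguments". apply_moves: Moves the arm, as the interface text tells. Its arguments: {"type":"object","properties":{"steps":{"type":"array","items":{"type":"object","properties":{"claw":{"type":"number"},"dx":{"type":"number"},"dy":{"type":"number"},"dz":{"type":"number"},"twist":{"type":"number"}}}},"grip_force":{"type":"number"}},"required":["steps"]}

```bash
mkdir -p pics; ls
cat > h.py <<'E'
import numpy as np, cv2, pickle
from bench import arm
def snap(name, tag):
    st=arm.get_state(); s=arm.snapshot(name); s['st']=st
    cv2.imwrite(f'pics/{tag}.png', s['color']); pickle.dump(s,open(f'{tag}.pkl','wb')); return s
def load(tag): return pickle.load(open(f'{tag}.pkl','rb'))
def ray(s,u,v):
    K=s['camera_matrix']; x=(u-K[0,2])/K[0,0]; y=(v-K[1,2])/K[1,1]
    P=s['pose']; return P[:3,3], P[:3,:3]@np.array([x,-y,-1.])
def onz(s,u,v,z):
    o,d=ray(s,u,v); return o+d*(z-o[2])/d[2]
def pt(s,u,v):
    o,d=ray(s,u,v); return o+d*s['z_map'][int(v),int(u)]
def cloud(s):
    K=s['camera_matrix']; h,w=s['z_map'].shape; u,v=np.meshgrid(np.arange(w),np.arange(h))
    z=s['z_map']; c=np.stack([(u-K[0,2])/K[0,0]*z,-(v-K[1,2])/K[1,1]*z,-z],-1)
    P=s['pose']; return c@P[:3,:3].T+P[:3,3]
E
python3 - <<'E'
from h import *
a=snap('scene','scene1');b=snap('side','side1')
for s in(a,b): print([k for k in s],s['camera_matrix'].round(1).tolist(),s['pose'].round(3).tolist())
print(a['st'])
E
```

```text
pics
['color', 'z_map', 'camera_matrix', 'pose', 'st'] [[451.9, 0.0, 276.0], [0.0, 451.9, 196.5], [0.0, 0.0, 1.0]] [[-0.449, -0.626, 0.637, 1263.439], [0.893, -0.324, 0.311, 349.845], [0.011, 0.709, 0.705, 904.484], [0.0, 0.0, 0.0, 1.0]]
['color', 'z_map', 'camera_matrix', 'pose', 'st'] [[467.2, 0.0, 284.9], [0.0, 467.2, 207.8], [0.0, 0.0, 1.0]] [[-0.987, 0.1, -0.127, 341.558], [-0.16, -0.492, 0.856, 1017.637], [0.023, 0.865, 0.502, 688.311], [0.0, 0.0, 0.0, 1.0]]
{'time': 0.0, 'joint_positions': array([-7.02726374e-02,  5.28102052e-02,  1.40174953e+00,  9.81510056e-06,
        1.68863671e+00, -7.03158476e-02]), 'joint_velocities': array([-0.00053464,  0.00112857,  0.00084552, -0.00080169,  0.00187664,
       -0.00123222]), 'joint_torque': array([ 8.02730119e-04, -3.81666934e+01, -3.60182977e+01,  8.43031398e-05,
        6.19437444e-03, -2.66336252e-05]), 'tcp_pos': array([5.24680922e+02, 6.25128341e-02, 2.30473824e+02]), 'ee_rot': array([-6.08646909e-04,  7.07090871e-01,  7.07122236e-01, -5.22119455e-04]), 'ft_force': array([-0.01292558,  0.14099272,  0.72539273]), 'moment': array([ 0.05453866,  0.01634823, -0.00276897]), 'gripper_force': 0.0, 'width': 85.29015155596889}
```

```bash
python3 -c "
import cv2
for n in('scene1','side1'):
    im=cv2.imread(f'pics/{n}.png');cv2.imwrite(f'pics/{n}b.png',cv2.resize(im,(800,600),interpolation=cv2.INTER_CUBIC))"
```

```text
(no output)
```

View pics/scene1b.png

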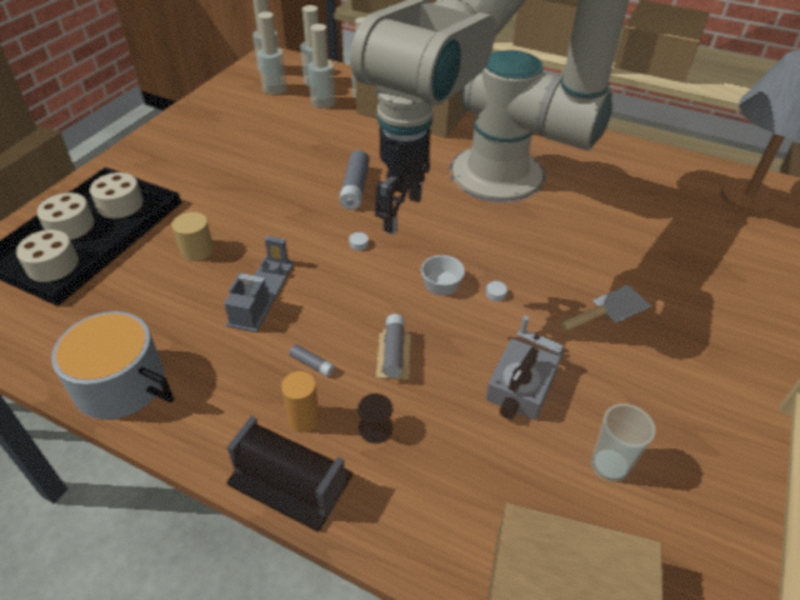

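View pics/side1b.png

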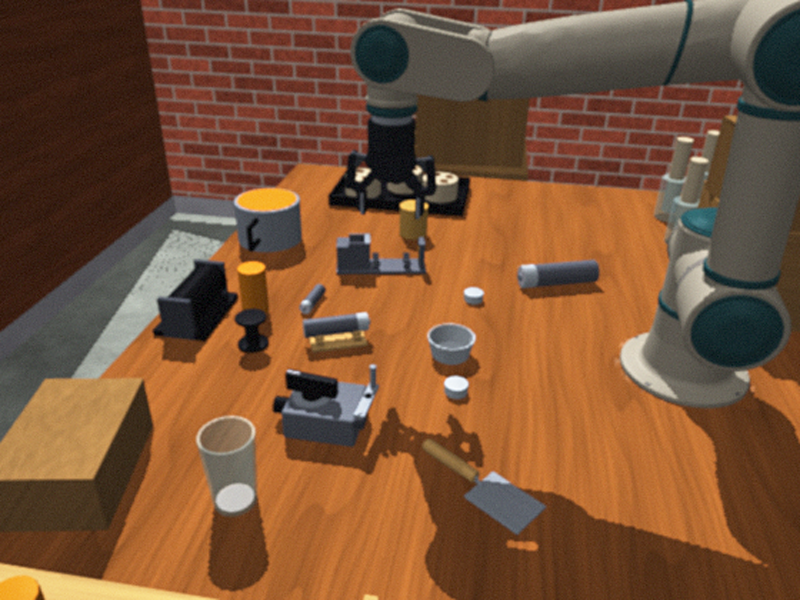

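The three cell-like things, in scene (800x600) pixels:
- The small one is at (312,360), lying on the bench.
- The large one is at (355,180), lying on the bench.
- The middle-sized one is at (395,345), on the wooden rest. This is the one that fits.

The isolator is at (525,375) with its lug at (524,325). The cradle is at (260,285) with its end post at (277,250).

Run:
```python
from h import *
a=load('scene1');b=load('side1')
tiles=[]
for s,(u0,u1,v0,v1),n in((a,(265,300,210,270),'cellA'),(b,(205,262,215,250),'cellB'),(a,(330,400,215,300),'isoA'),(b,(190,270,250,315),'isoB'),(a,(150,210,160,235),'crA'),(b,(230,305,158,200),'crB')):
    C=cloud(s)[v0:v1,u0:u1].reshape(-1,3)
    C=C[(C[:,2]>8)]
    print(n,len(C),np.percentile(C,[1,50,99],axis=0).round().tolist())
    im=s['color'][v0:v1,u0:u1]; t=np.zeros((300,266,3),np.uint8); f=min(266/im.shape[1],300/im.shape[0])
    r=cv2.resize(im,None,fx=f,fy=f,interpolation=cv2.INTER_CUBIC)[:300,:266]; t[:r.shape[0],:r.shape[1]]=r; tiles.append(t)
cv2.imwrite('pics/tiles.png',np.vstack([np.hstack(tiles[0::2]),np.hstack(tiles[1::2])]))
# depth check on table
for s in(a,b):
    C=cloud(s); m=(abs(C[...,0]-550)<150)&(abs(C[...,1])<250)&(abs(C[...,2])<12); print('table z',np.median(C[m][:,2]),C[m][:,2].std())
```

```text
cellA 633 [[563.0, 1.0, 9.0], [631.0, 39.0, 46.0], [1263.0, 350.0, 904.0]]
cellB 897 [[342.0, -50.0, 8.0], [615.0, 40.0, 38.0], [703.0, 1018.0, 688.0]]
isoA 2247 [[415.0, 213.0, 10.0], [595.0, 261.0, 49.0], [1263.0, 350.0, 904.0]]
isoB 2760 [[503.0, 217.0, 10.0], [570.0, 274.0, 52.0], [652.0, 301.0, 98.0]]
crA 1334 [[502.0, -302.0, 8.0], [634.0, -258.0, 44.0], [1263.0, 350.0, 904.0]]
crB 1260 [[342.0, -448.0, 8.0], [614.0, -254.0, 29.0], [684.0, 1018.0, 688.0]]
table z -1.0743014092071235 2.286021577438578
table z 2.7487526641172053 1.9616642008489626
```

View pics/tiles.png

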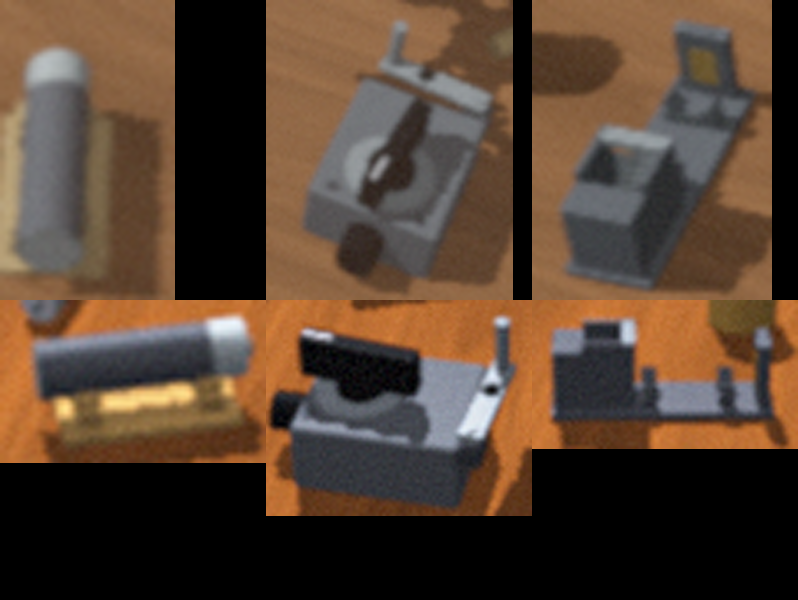

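The crops confirm the target: the middle-sized cell in the wooden rest, with its bare end towards the robot. They also show the isolator's black bar and steel lug, and the cradle with its bar end away from the robot. Next I'll get numbers by height and colour.

```bash
cat >> h.py <<'E'
def pca(X):
    c=X.mean(0); w,v=np.linalg.eigh(np.cov((X-c)[:,:2].T)); d=v[:,1]; return c,d,np.ptp((X-c)[:,:2]@d),np.ptp((X-c)[:,:2]@v[:,0])
E
python3 - <<'E'
from h import *
for t in('scene1','side1'):
    s=load(t); C=cloud(s); g=s['color'].max(-1); X=C.reshape(-1,3); gg=g.reshape(-1); sat=(s['color'].max(-1).astype(int)-s['color'].min(-1)).reshape(-1)
    dz=-1 if t=='scene1' else 2.7
    Z=X[:,2]-dz
    box=lambda x0,x1,y0,y1,z0,z1:(X[:,0]>x0)&(X[:,0]<x1)&(X[:,1]>y0)&(X[:,1]<y1)&(Z>z0)&(Z<z1)
    def rep(n,m):
        if m.sum()<4: print(t,n,m.sum()); return
        c,d,l,w=pca(X[m]); print(t,n,m.sum(),c.round(1),'ang',np.degrees(np.arctan2(d[1],d[0])).round(1),'len',l.round(),w.round(),'zmax',Z[m].max().round())
    rep('handle top',box(530,680,200,320,82,95))
    rep('lug',box(480,560,200,320,70,105))
    rep('block top',box(480,680,200,320,45,54))
    rep('hasp',box(480,560,200,320,56,66))
    rep('cell',box(540,710,-10,80,38,56))
    rep('crbar',box(600,720,-310,-200,66,76))
    rep('post',box(480,560,-310,-200,55,70))
    rep('crbase',box(480,720,-310,-200,4,13))
    rep('saddles',box(530,650,-310,-200,15,34))
E
```

```text
scene1 handle top 182 [598.8 256.2  86.5] ang 172.8 len 81.0 14.0 zmax 92.0
scene1 lug 48 [519.2 233.2  85.2] ang -143.1 len 70.0 10.0 zmax 98.0
scene1 block top 1071 [578.2 258.6  49.1] ang 172.8 len 134.0 100.0 zmax 54.0
scene1 hasp 185 [513.7 260.7  58.9] ang 86.8 len 77.0 19.0 zmax 66.0
scene1 cell 496 [623.   35.9  46.4] ang -155.6 len 119.0 32.0 zmax 54.0
scene1 crbar 156 [ 636.8 -256.1   69.4] ang 113.0 len 57.0 80.0 zmax 75.0
scene1 post 79 [ 510.2 -283.6   61.7] ang 102.8 len 42.0 16.0 zmax 69.0
scene1 crbase 469 [ 585.7 -254.8    6.8] ang -165.6 len 214.0 110.0 zmax 13.0
scene1 saddles 137 [ 580.  -262.6   22.8] ang -156.6 len 128.0 59.0 zmax 33.0
side1 handle top 206 [595.4 255.9  89.2] ang 173.4 len 80.0 17.0 zmax 90.0
side1 lug 83 [524.  237.1  86.6] ang -146.1 len 68.0 11.0 zmax 98.0
side1 block top 1012 [566.2 269.5  52.4] ang -158.1 len 132.0 105.0 zmax 54.0
side1 hasp 206 [513.7 260.8  62.4] ang 82.7 len 78.0 56.0 zmax 66.0
side1 cell 393 [616.1  38.5  49.1] ang -156.0 len 119.0 33.0 zmax 53.0
side1 crbar 101 [ 637.7 -257.3   73.3] ang 106.8 len 58.0 70.0 zmax 74.0
side1 post 38 [ 507.8 -281.    66. ] ang 105.8 len 46.0 14.0 zmax 69.0
side1 crbase 381 [ 578.1 -258.4   11. ] ang -161.1 len 236.0 97.0 zmax 13.0
side1 saddles 158 [ 598.  -254.8   26.7] ang -155.5 len 130.0 58.0 zmax 34.0
```

>>> {"name": "apply_moves", "arguments": {"steps": [{"claw": 60,"dx": 256,"dy": 72,"dz": 0,"twist": -83},{"claw": 60,"dx": 256,"dy": 72,"dz": 0,"twist": -83},{"claw": 60,"dx": 256,"dy": 72,"dz": 0,"twist": -83},{"claw": 60,"dx": 256,"dy": 72,"dz": 0,"twist": -83},{"claw": 60,"dx": 256,"dy": 72,"dz": 0,"twist": -83},{"claw": 60,"dx": 256,"dy": 72,"dz": 0,"twist": -83},{"claw": 60,"dx": 256,"dy": 72,"dz": 0,"twist": -83},{"claw": 60,"dx": 256,"dy": 72,"dz": 0,"twist": -83},{"claw": 60,"dx": 256,"dy": 72,"dz": 0,"twist": -83},{"claw": 60,"dx": 256,"dy": 72,"dz": 0,"twist": -83}]}}

```text
time: 1.35
tcp_pos: [596.9, 256.0, 231.0]
ee_rot: [-0.0, 0.062, 0.998, -0.0]
ft_force: [-0.6, 0.5, -0.1]
width: 60.1
gripper_force: 0.0
```

```bash
cat >> h.py <<'E'
from scipy.spatial.transform import Rotation as R
def wcloud(s):
    K=s['camera_matrix']; H=s['hand_eye']; z=s['z_map']; h,w=z.shape; u,v=np.meshgrid(np.arange(w),np.arange(h))
    a=(u-K[0,2])/K[0,0]; b=(v-K[1,2])/K[1,1]; r=np.hypot(a,b); k=np.tan(np.minimum(r,1.5))/np.maximum(r,1e-9)
    c=np.stack([a*k*z,-b*k*z,-z],-1); c[z<=0]=np.nan
    c=c@H[:3,:3].T+H[:3,3]
    q=s['st']['ee_rot']; Rm=R.from_quat([q[1],q[2],q[3],q[0]]).as_matrix()
    return c@Rm.T+s['st']['tcp_pos']
E
python3 - <<'E'
from h import *
s=snap('wrist','w1'); st=s['st']
print(st['time'],st['tcp_pos'],st['ee_rot'],st['joint_positions'],s['camera_matrix'].tolist(),s['hand_eye'].round(3).tolist())
C=wcloud(s); X=C.reshape(-1,3); X=X[np.isfinite(X[:,0])]; print('table',np.median(X[(abs(X[:,2])<10)][:,2]))
box=lambda x0,x1,y0,y1,z0,z1:X[(X[:,0]>x0)&(X[:,0]<x1)&(X[:,1]>y0)&(X[:,1]<y1)&(X[:,2]>z0)&(X[:,2]<z1)]
for n,m in(('handle',box(530,680,200,320,82,95)),('lugtop',box(480,535,200,270,85,102)),('lug',box(480,535,200,270,68,102)),('hasp',box(480,560,200,320,56,65)),('block',box(480,680,200,320,45,54))):
    if len(m)<5: print(n,len(m)); continue
    c,d,l,w=pca(m); print(n,len(m),c.round(1),'mid',((m.max(0)+m.min(0))/2).round(1),np.degrees(np.arctan2(d[1],d[0])).round(1),l.round(),w.round())
E
python3 -c "
import cv2;im=cv2.imread('pics/w1.png');cv2.imwrite('pics/w1b.png',cv2.resize(im,(800,600)))"
```

```text
1.35 [596.93943886 255.99352046 231.0211383 ] [-2.10456134e-04  6.23626232e-02  9.98053531e-01 -8.57018504e-05] [ 3.48274550e-01  4.12362055e-01  9.83664453e-01  1.10588885e-05
  1.74602049e+00 -1.09771362e+00] [[325.19226210127806, 0.0, 274.0960804103276], [0.0, 325.19226210127806, 202.64072187648722], [0.0, 0.0, 1.0]] [[0.0, 0.947, 0.322, 82.748], [1.0, 0.0, -0.001, 0.336], [-0.001, 0.322, -0.947, -142.254], [0.0, 0.0, 0.0, 1.0]]
table -0.225311237601872
handle 1309 [594.  256.6  87.5] mid [594.9 256.1  86. ] 172.7 79.0 14.0
lugtop 123 [508.8 228.   95.9] mid [508.8 227.6  92.2] 64.6 10.0 10.0
lug 147 [508.9 228.5  92.8] mid [508.8 227.6  83.3] 68.1 10.0 10.0
hasp 1229 [512.  262.5  59.9] mid [528.3 259.4  61. ] 84.9 77.0 53.0
block 7645 [568.9 257.   50.1] mid [569.4 256.7  49.5] 178.4 124.0 91.0
```

View pics/w1b.png

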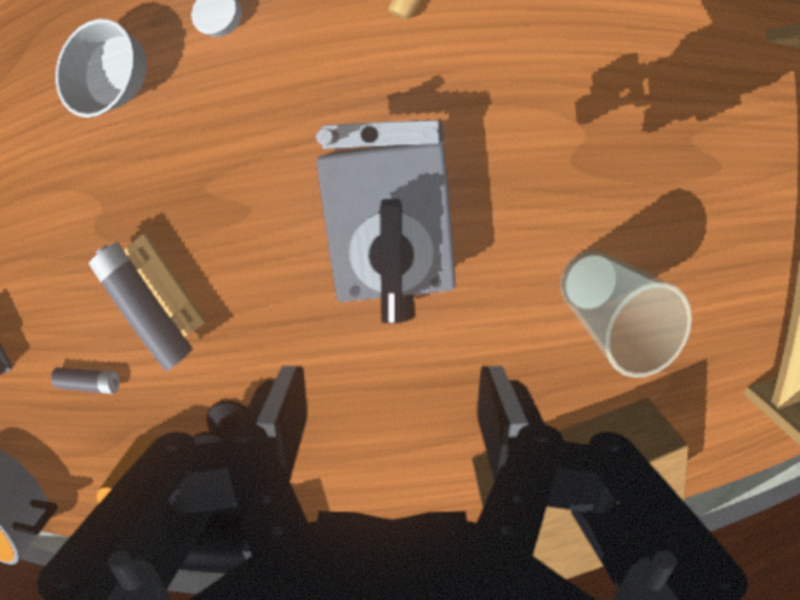

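The wrist view shows the bar handle at (392,258), the lug at (327,137) and the hinge end at (435,132). Depth puts the handle centre at about (594.5,256.3), 79 x 14 mm with its top at 88, which matches the given sizes.

>>> {"name": "apply_moves", "arguments": {"steps": [{"claw": 60,"dx": 2,"dy": 0,"dz": 60,"twist": 0},{"claw": 60,"dx": 2,"dy": 0,"dz": 110,"twist": 0},{"claw": 60,"dx": 2,"dy": 0,"dz": 145,"twist": 0},{"claw": 50,"dx": 2,"dy": 0,"dz": 165,"twist": 0},{"claw": 10,"dx": 2,"dy": 0,"dz": 165,"twist": 0},{"claw": 8,"dx": 2,"dy": 0,"dz": 165,"twist": 0},{"claw": 8,"dx": 2,"dy": 0,"dz": 165,"twist": 0},{"claw": 8,"dx": 2,"dy": 0,"dz": 165,"twist": 0},{"claw": 8,"dx": 2,"dy": 0,"dz": 165,"twist": 0}], "grip_force": 40}}

```text
time: 2.52
tcp_pos: [595.9, 255.6, 68.6]
ee_rot: [0.001, 0.061, 0.998, -0.0]
ft_force: [-2.2, -3.5, 2.1]
width: 13.1
gripper_force: 40.7
```

>>> {"name": "apply_moves", "arguments": {"steps": [{"claw": 8,"twist": 10},{"claw": 8,"twist": 20},{"claw": 8,"twist": 30},{"claw": 8,"twist": 40},{"claw": 8,"twist": 50},{"claw": 8,"twist": 58},{"claw": 8,"twist": 64},{"claw": 8,"twist": 68},{"claw": 8,"twist": 70},{"claw": 8,"twist": 70}]}}

```text
validation failed for argument at $.st...
```

```bash
python3 -c "
from h import *
st=arm.get_state();print(st['ft_force'],st['moment'],st['ee_rot'],st['width'],st['tcp_pos'])"
```

```text
[-2.1609107  -3.52552509  2.05774632] [-0.66380807  0.34238909 -0.02154602] [ 1.27776883e-03  6.14992639e-02  9.98106295e-01 -1.80229344e-04] 13.110983428336697 [595.93291341 255.60408021  68.63510374]
```

>>> {"name": "apply_moves", "arguments": {"steps": [{"claw": 8,"dx": 0,"dy": 0,"dz": 0,"twist": 10},{"claw": 8,"dx": 0,"dy": 0,"dz": 0,"twist": 20},{"claw": 8,"dx": 0,"dy": 0,"dz": 0,"twist": 30},{"claw": 8,"dx": 0,"dy": 0,"dz": 0,"twist": 40},{"claw": 8,"dx": 0,"dy": 0,"dz": 0,"twist": 50},{"claw": 8,"dx": 0,"dy": 0,"dz": 0,"twist": 58},{"claw": 8,"dx": 0,"dy": 0,"dz": 0,"twist": 64},{"claw": 8,"dx": 0,"dy": 0,"dz": 0,"twist": 68},{"claw": 8,"dx": 0,"dy": 0,"dz": 0,"twist": 70},{"claw": 8,"dx": 0,"dy": 0,"dz": 0,"twist": 70}]}}

```text
time: 3.78
tcp_pos: [595.6, 255.0, 68.6]
ee_rot: [0.001, 0.623, 0.782, -0.0]
ft_force: [-4.7, -7.3, 4.1]
width: 13.3
gripper_force: 41.0
```

```bash
python3 -c "
from h import *
st=arm.get_state();print(st['ft_force'],st['moment'],st['ee_rot'],st['width'],st['tcp_pos'])"
```

```text
[-4.70992356 -7.30472676  4.09294079] [-1.23603313  0.69562085 -0.0630136 ] [ 1.12116563e-03  6.23091571e-01  7.82148023e-01 -3.26678444e-04] 13.253563423309133 [595.58034924 255.02151617  68.61284407]
```

>>> {"name": "apply_moves", "arguments": {"steps": [{"claw": 8,"dx": 0,"dy": 0,"dz": 0,"twist": 4},{"claw": 8,"dx": 0,"dy": 0,"dz": 0,"twist": 7},{"claw": 8,"dx": 0,"dy": 0,"dz": 0,"twist": 10},{"claw": 8,"dx": 0,"dy": 0,"dz": 0,"twist": 10}]}}

```text
time: 4.28
tcp_pos: [595.5, 255.0, 68.7]
ee_rot: [0.002, 0.688, 0.726, -0.001]
ft_force: [-5.2, -8.7, 4.7]
width: 13.1
gripper_force: 72.6
```

```bash
python3 -c "
from h import *
st=arm.get_state();print(st['ft_force'],st['moment'],st['ee_rot'],np.degrees(2*np.arctan2(st['ee_rot'][1],st['ee_rot'][2])))"
```

```text
[-5.19636976 -8.66924901  4.72076439] [-1.51320485  0.73387536  2.0397165 ] [ 1.59877406e-03  6.87504987e-01  7.26177701e-01 -5.32250239e-04] 86.86601402307042
```

The moment shows the stop was reached, with 79.9° turned. Now I'll refine the hasp geometry.

Run:
```python
from h import *
s=load('w1'); X=wcloud(s).reshape(-1,3); X=X[np.isfinite(X[:,0])]
m=X[(X[:,0]<535)&(X[:,0]>480)&(X[:,1]>200)&(X[:,1]<320)&(X[:,2]>57)&(X[:,2]<63)]
r=cv2.minAreaRect(m[:,:2].astype(np.float32)); print('hasp',len(m),r, cv2.boxPoints(r).round(1).tolist())
m=X[(X[:,0]<680)&(X[:,0]>480)&(X[:,1]>200)&(X[:,1]<320)&(X[:,2]>47)&(X[:,2]<52)]
r=cv2.minAreaRect(m[:,:2].astype(np.float32)); print('block',cv2.boxPoints(r).round(1).tolist(),r)
```

```text
hasp 1210 ((511.5037536621094, 259.2533874511719), (77.18116760253906, 16.656221389770508), 84.82670593261719) [[499.70001220703125, 221.60000610351562], [516.2999877929688, 220.10000610351562], [523.2999877929688, 296.8999938964844], [506.70001220703125, 298.3999938964844]]
block [[506.20001220703125, 212.8000030517578], [629.2000122070312, 210.60000610351562], [630.7999877929688, 300.5], [507.79998779296875, 302.70001220703125]] ((568.4985961914062, 256.6881103515625), (89.91287994384766, 123.06321716308594), 88.97607421875)
```

>>> {"name": "apply_moves", "arguments": {"steps": [{"claw": 45,"dx": 0,"dy": 0,"dz": 0,"twist": 0},{"claw": 45,"dx": 0,"dy": 0,"dz": 0,"twist": 0},{"claw": 45,"dx": 0,"dy": 0,"dz": 0,"twist": 0},{"claw": 45,"dx": 0,"dy": 0,"dz": -50,"twist": 0},{"claw": 45,"dx": 0,"dy": 0,"dz": -80,"twist": 0},{"claw": 45,"dx": 0,"dy": 0,"dz": -80,"twist": 0}], "grip_force": 30}}

```text
time: 5.03
tcp_pos: [596.5, 256.8, 150.1]
ee_rot: [0.002, 0.688, 0.725, 0.003]
ft_force: [-0.1, 0.4, 0.4]
width: 44.9
gripper_force: 0.0
```

>>> {"name": "apply_moves", "arguments": {"steps": [{"claw": 45,"dx": -14,"dy": -50,"dz": 0,"twist": 0},{"claw": 45,"dx": -24,"dy": -89,"dz": 0,"twist": 0},{"claw": 45,"dx": -24,"dy": -89,"dz": 0,"twist": 0},{"claw": 45,"dx": -24,"dy": -89,"dz": 45,"twist": 0},{"claw": 45,"dx": -24,"dy": -89,"dz": 75,"twist": 0},{"claw": 45,"dx": -24,"dy": -89,"dz": 82,"twist": 0},{"claw": 6,"dx": -24,"dy": -89,"dz": 82,"twist": 0},{"claw": 6,"dx": -24,"dy": -89,"dz": 82,"twist": 0},{"claw": 6,"dx": -24,"dy": -89,"dz": 82,"twist": 0},{"claw": 6,"dx": -24,"dy": -89,"dz": 82,"twist": 0},{"claw": 6,"dx": -24,"dy": -89,"dz": 82,"twist": 0}], "grip_force": 30}}

```text
time: 6.4
tcp_pos: [508.3, 228.0, 65.8]
ee_rot: [0.001, 0.688, 0.725, 0.001]
ft_force: [1.9, 0.2, 6.2]
width: 8.9
gripper_force: 29.9
```

>>> {"name": "apply_moves", "arguments": {"steps": [{"claw": 6,"dx": 2.5,"dy": -11,"dz": 0,"twist": 0},{"claw": 6,"dx": 7,"dy": -21,"dz": 0,"twist": 0},{"claw": 6,"dx": 13,"dy": -31,"dz": 0,"twist": 0},{"claw": 6,"dx": 21,"dy": -39,"dz": 0,"twist": 0},{"claw": 6,"dx": 30,"dy": -46,"dz": 0,"twist": 0},{"claw": 6,"dx": 40,"dy": -51,"dz": 0,"twist": 0},{"claw": 6,"dx": 51,"dy": -54.5,"dz": 0,"twist": 0},{"claw": 6,"dx": 62,"dy": -56,"dz": 0,"twist": 0},{"claw": 6,"dx": 67,"dy": -56,"dz": 0,"twist": 0},{"claw": 6,"dx": 67,"dy": -56,"dz": 0,"twist": 0},{"claw": 6,"dx": 67,"dy": -56,"dz": 0,"twist": 0}]}}

```text
time: 7.78
tcp_pos: [448.5, 291.9, 65.4]
ee_rot: [0.001, 0.688, 0.725, 0.001]
ft_force: [3.0, -1.1, 6.5]
width: 8.9
gripper_force: 30.2
```

>>> {"name": "apply_moves", "arguments": {"steps": [{"claw": 40,"dx": 67,"dy": -56,"dz": 0,"twist": 0},{"claw": 40,"dx": 0,"dy": 0,"dz": 0,"twist": 0}]}}

```text
time: 8.02
tcp_pos: [440.5, 301.3, 63.9]
ee_rot: [-0.001, 0.68, 0.733, -0.0]
ft_force: [2.3, -1.1, -0.4]
width: 39.8
gripper_force: 0.0
```

I wrongly repeated the shift in that call. The claw was opening and the forces stayed near zero, so no harm is visible, and the picture will confirm it. Now I'll lift straight up.

>>> {"name": "apply_moves", "arguments": {"steps": [{"claw": 40,"dx": 0,"dy": 0,"dz": 0,"twist": 0},{"claw": 40,"dx": 0,"dy": 0,"dz": -50,"twist": 0},{"claw": 40,"dx": 0,"dy": 0,"dz": -110,"twist": 0},{"claw": 70,"dx": 0,"dy": 0,"dz": -165,"twist": 0},{"claw": 70,"dx": 0,"dy": 0,"dz": -165,"twist": 0}]}}

```text
time: 8.65
tcp_pos: [449.3, 292.1, 234.5]
ee_rot: [0.001, 0.689, 0.725, 0.004]
ft_force: [1.0, 0.3, -0.8]
width: 69.6
gripper_force: 0.0
```

Run:
```python
from h import *
s=snap('wrist','w2'); st=s['st']; print(st['time'],st['tcp_pos'],st['ee_rot'])
X=wcloud(s).reshape(-1,3); X=X[np.isfinite(X[:,0])]
m=X[(X[:,0]<540)&(X[:,0]>420)&(X[:,1]>200)&(X[:,1]<340)&(X[:,2]>75)&(X[:,2]<102)]
print('lug',len(m),np.median(m,0))
m=X[(X[:,0]<540)&(X[:,0]>420)&(X[:,1]>200)&(X[:,1]<340)&(X[:,2]>57)&(X[:,2]<63)]
print('hasp',len(m),cv2.minAreaRect(m[:,:2].astype(np.float32)))
m=X[(X[:,0]<680)&(X[:,0]>540)&(X[:,1]>200)&(X[:,1]<320)&(X[:,2]>82)&(X[:,2]<95)]
print('handle',len(m),cv2.minAreaRect(m[:,:2].astype(np.float32)))
```

```text
8.65 [449.2925518  292.13355999 234.4886034 ] [0.00116105 0.6887779  0.72495914 0.00423073]
lug 160 [450.16281434 284.45843616  95.64458939]
hasp 1067 ((481.42889404296875, 287.0719299316406), (78.57723999023438, 16.65603256225586), 8.710330963134766)
handle 939 ((595.1129150390625, 256.4322204589844), (14.943873405456543, 79.66565704345703), 8.753878593444824)
```

The handle sits at the 1.40 stop, but the hasp reads only about 1.40 rad. I'll nudge the lug to its stop with closed fingers.

>>> {"name": "apply_moves", "arguments": {"steps": [{"claw": 0,"dx": -42,"dy": 0,"dz": 0,"twist": 0},{"claw": 0,"dx": -42,"dy": 0,"dz": 50,"twist": 0},{"claw": 0,"dx": -42,"dy": 0,"dz": 100,"twist": 0},{"claw": 0,"dx": -42,"dy": 0,"dz": 150,"twist": 0},{"claw": 0,"dx": -42,"dy": 0,"dz": 164,"twist": 0},{"claw": 0,"dx": -32,"dy": 0,"dz": 164,"twist": 0},{"claw": 0,"dx": -24,"dy": 0,"dz": 164,"twist": 0},{"claw": 0,"dx": -18,"dy": 0,"dz": 164,"twist": 0},{"claw": 0,"dx": -14,"dy": 0,"dz": 164,"twist": 0},{"claw": 0,"dx": -13,"dy": 0,"dz": 164,"twist": 0}]}}

```text
time: 9.95
tcp_pos: [449.6, 275.6, 67.0]
ee_rot: [0.003, 0.689, 0.725, -0.002]
ft_force: [-2.7, -21.7, 11.6]
width: -0.1
gripper_force: 11.1
```

>>> {"name": "apply_moves", "arguments": {"steps": [{"claw": 0,"dx": -8,"dy": 0,"dz": 0,"twist": 0},{"claw": 0,"dx": -12,"dy": 0,"dz": -60,"twist": 0},{"claw": 70,"dx": -12,"dy": 0,"dz": -120,"twist": 0},{"claw": 70,"dx": -40,"dy": 25,"dz": -165,"twist": 10},{"claw": 70,"dx": -90,"dy": 57,"dz": -165,"twist": 20},{"claw": 70,"dx": -140,"dy": 88,"dz": -165,"twist": 30},{"claw": 70,"dx": -190,"dy": 120,"dz": -165,"twist": 40},{"claw": 70,"dx": -230,"dy": 145,"dz": -165,"twist": 50},{"claw": 70,"dx": -250,"dy": 158,"dz": -165,"twist": 60},{"claw": 70,"dx": -250,"dy": 158,"dz": -165,"twist": 69},{"claw": 70,"dx": -250,"dy": 158,"dz": -165,"twist": 69},{"claw": 70,"dx": -250,"dy": 158,"dz": -165,"twist": 69}]}}

```text
time: 11.45
tcp_pos: [619.5, 37.7, 230.7]
ee_rot: [-0.0, 0.978, 0.21, 0.0]
ft_force: [0.0, 0.2, 0.3]
width: 69.6
gripper_force: 0.0
```

```bash
cat >> h.py <<'E'
def yaw(s):
    Rm=R.from_quat(np.roll(s['st']['ee_rot'],-1)).as_matrix(); return Rm
E
python3 - <<'E'
from h import *
s=snap('wrist','w3'); st=s['st']; print(st['time'],st['tcp_pos'],st['ee_rot'],yaw(s).round(3).tolist())
X=wcloud(s).reshape(-1,3); X=X[np.isfinite(X[:,0])]
print('table',np.median(X[abs(X[:,2])<8][:,2]))
m=X[(X[:,0]<720)&(X[:,0]>530)&(X[:,1]>-30)&(X[:,1]<100)&(X[:,2]>42)&(X[:,2]<56)]
print('cell',len(m),cv2.minAreaRect(m[:,:2].astype(np.float32)),m[:,2].max(),pca(m))
t=m[m[:,2]>49.5]; print('ridge',pca(t))
m=X[(X[:,0]<720)&(X[:,0]>530)&(X[:,1]>-60)&(X[:,1]<120)&(X[:,2]>8)&(X[:,2]<42)]
print(len(m),m.min(0),m.max(0))
E
python3 -c "
import cv2;im=cv2.imread('pics/w3.png');cv2.imwrite('pics/w3b.png',cv2.resize(im,(800,600)))"
```

```text
11.45 [619.51913826  37.73248655 230.7493422 ] [-2.19613142e-05  9.77765368e-01  2.09701513e-01  4.00131051e-04] [[0.912, 0.41, 0.001], [0.41, -0.912, 0.0], [0.001, 0.0, -1.0]]
table -0.4633958911875311
cell 2951 ((617.476318359375, 33.45808410644531), (116.86434936523438, 30.374509811401367), 23.69075584411621) 53.14953152670776 (array([620.34557119,  34.71440303,  48.07884315]), array([-0.91501066, -0.40342967]), np.float64(116.86832702753294), np.float64(30.390172379284984))
ridge (array([623.48505001,  35.61000877,  50.38649209]), array([-0.91260002, -0.40885353]), np.float64(116.30167522861869), np.float64(17.416368255112385))
892 [559.85364356 -59.89048538   8.00688345] [712.63005503  71.53540301  41.99842084]
```

View pics/w3b.png

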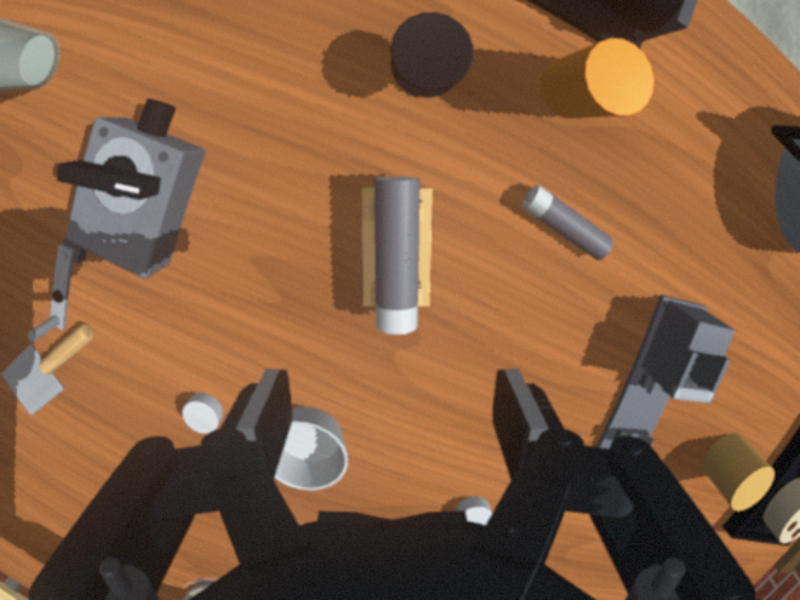

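The wrist view shows the chosen cell at (398,255) with its nub end at (398,320). The spool at (430,55), pillar at (620,75), tin at (310,450) and small decoy cell at (568,222) are all clear of the grasp. I'll grasp it 8 mm nubwards of the middle.

>>> {"name": "apply_moves", "arguments": {"steps": [{"claw": 60,"dx": -13.5,"dy": 3,"dz": 60,"twist": 0},{"claw": 60,"dx": -13.5,"dy": 3,"dz": 120,"twist": 0},{"claw": 60,"dx": -13.5,"dy": 3,"dz": 170,"twist": 0},{"claw": 60,"dx": -13.5,"dy": 3,"dz": 200,"twist": 0},{"claw": 60,"dx": -13.5,"dy": 3,"dz": 215,"twist": 0},{"claw": 25,"dx": -13.5,"dy": 3,"dz": 215,"twist": 0},{"claw": 25,"dx": -13.5,"dy": 3,"dz": 215,"twist": 0},{"claw": 25,"dx": -13.5,"dy": 3,"dz": 215,"twist": 0},{"claw": 25,"dx": -13.5,"dy": 3,"dz": 215,"twist": 0},{"claw": 25,"dx": -13.5,"dy": 3,"dz": 215,"twist": 0}], "grip_force": 30}}

```text
time: 12.75
tcp_pos: [609.4, 29.1, 16.9]
ee_rot: [0.0, 0.978, 0.208, 0.001]
ft_force: [0.0, 1.0, 5.8]
width: 31.9
gripper_force: 30.7
```

>>> {"name": "apply_moves", "arguments": {"steps": [{"claw": 25,"dx": 0,"dy": 0,"dz": -30,"twist": 0},{"claw": 25,"dx": 0,"dy": 0,"dz": -80,"twist": 0},{"claw": 25,"dx": 0,"dy": 0,"dz": -130,"twist": 0},{"claw": 25,"dx": -25,"dy": 44,"dz": -180,"twist": 4},{"claw": 25,"dx": -50,"dy": 87,"dz": -200,"twist": 8},{"claw": 25,"dx": -75,"dy": 130,"dz": -200,"twist": 12},{"claw": 25,"dx": -99,"dy": 174,"dz": -200,"twist": 12},{"claw": 25,"dx": -99,"dy": 174,"dz": -200,"twist": 12},{"claw": 25,"dx": -99,"dy": 174,"dz": -200,"twist": 12}]}}

```text
time: 13.88
tcp_pos: [588.5, -170.0, 214.7]
ee_rot: [-0.0, 0.995, 0.104, -0.0]
ft_force: [-0.9, 0.8, -3.2]
width: 32.0
gripper_force: 30.6
```

```bash
python3 - <<'E'
from h import *
s=snap('wrist','w4'); st=s['st']; print(st['time'],st['tcp_pos'],st['width'],st['ft_force'],yaw(s).round(3).tolist())
X=wcloud(s).reshape(-1,3); X=X[np.isfinite(X[:,0])]
def rep(n,z0,z1,x0=440,x1=720,y0=-330,y1=-200):
    m=X[(X[:,0]<x1)&(X[:,0]>x0)&(X[:,1]>y0)&(X[:,1]<y1)&(X[:,2]>z0)&(X[:,2]<z1)]
    if len(m)<5: print(n,len(m));return
    r=cv2.minAreaRect(m[:,:2].astype(np.float32)); print(n,len(m),np.round(r[0],1),np.round(r[1],1),round(r[2],1),'box',cv2.boxPoints(r).round(1).tolist(),'zmed',np.median(m[:,2]).round(1))
rep('bar+cheek',68,76); rep('post',62,69,440,560); rep('base',5,11); rep('sad',24,34,530,640)
print('table',np.median(X[abs(X[:,2])<5][:,2]))
b=snap('side','s4')
im=cv2.resize(b['color'][90:240,150:400],(800,480),interpolation=cv2.INTER_CUBIC); 
w=cv2.resize(s['color'],(400,300)); cv2.imwrite('pics/v4.png',np.vstack([np.hstack([cv2.resize(im,(400,300)),w])]))
cv2.imwrite('pics/v4.png',np.vstack([cv2.resize(b['color'][80:230,170:430],(560,323)),cv2.resize(s['color'],(560,420))])[:, :])
E
python3 -c "
import cv2;im=cv2.imread('pics/v4.png');print(im.shape);cv2.imwrite('pics/v4.png',cv2.resize(im,None,fx=.8,fy=.8))"
```

```text
13.875 [ 588.53849636 -169.96640491  214.68053635] 31.98910435640738 [-0.87597032  0.84968939 -3.19418285] [[0.978, 0.208, -0.001], [0.208, -0.978, 0.001], [-0.001, -0.001, -1.0]]
bar+cheek 1108 [ 639.  -256.2] [46.3 51.1] 13.1 box [[610.5999755859375, -236.60000610351562], [622.2000122070312, -286.29998779296875], [667.2999877929688, -275.79998779296875], [655.7000122070312, -226.10000610351562]] zmed 71.4
post 371 [ 507.7 -285.1] [13.4 40.3] 12.6 box [[496.79998779296875, -266.8999938964844], [505.6000061035156, -306.20001220703125], [518.7000122070312, -303.29998779296875], [509.8999938964844, -263.8999938964844]] zmed 65.2
base 3891 [ 592.8 -266. ] [196.5  62.7] 12.5 box [[490.1000061035156, -256.6000061035156], [503.70001220703125, -317.79998779296875], [695.5999755859375, -275.3999938964844], [682.0, -214.1999969482422]] zmed 7.4
sad 420 [ 587.9 -265. ] [115.5  46.2] 12.7 box [[526.4000244140625, -255.1999969482422], [536.5999755859375, -300.29998779296875], [649.2999877929688, -274.79998779296875], [639.0999755859375, -229.6999969482422]] zmed 27.1
table -0.44901631184782786
(743, 560, 3)
```

View pics/v4.png

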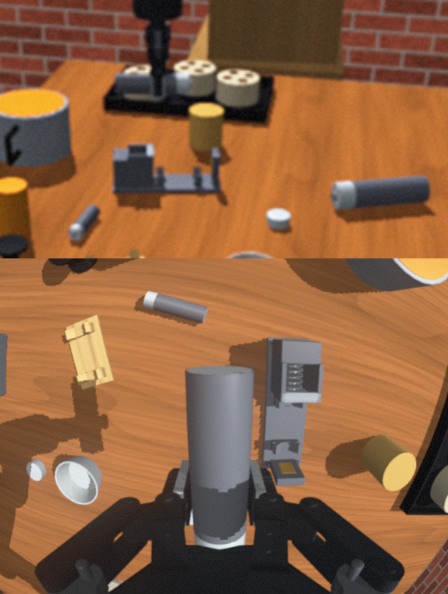

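The side view shows the cell held level. The wrist view shows the cell at (220,450) and the cradle at (290,420), with its open coil spring end at (297,380) and its end post at (288,470). Post and bar+cheeks both give the cradle origin as about (571.9,-271.0), with the x axis at 180+12.5°. I'll check where the cell sits in the hand, then move over the cradle.

Run:
```python
from h import *
s=load('w4'); X=wcloud(s); Rm=yaw(s); T=(X-s['st']['tcp_pos'])@Rm  # tool coords
T=T.reshape(-1,3); T=T[np.isfinite(T[:,0])]
m=T[(abs(T[:,1])<20)&(T[:,2]>-40)&(T[:,2]<-5)&(T[:,0]>12)&(T[:,0]<90)]
print(len(m),m.min(0),m.max(0)); f=m[m[:,0]>20]
for a,b in((20,35),(35,50),(50,70)):
    k=f[(f[:,0]>a)&(f[:,0]<b)]; print(a,b,'top z',np.percentile(k[:,2],2).round(2),'y',k[:,1].min().round(1),k[:,1].max().round(1))
```

```text
11789 [ 12.00348412 -19.7070012  -38.62738081] [67.26496038 19.80566368 -5.68091637]
20 35 top z -34.25 y -17.0 16.1
35 50 top z -34.25 y -16.9 15.9
50 70 top z -34.21 y -17.0 16.1
```

>>> {"name": "apply_moves", "arguments": {"steps": [{"claw": 25,"dx": -30,"dy": 40,"dz": 0,"twist": 0},{"claw": 25,"dx": -64,"dy": 80,"dz": 20,"twist": -0.5},{"claw": 25,"dx": -64,"dy": 95.5,"dz": 70,"twist": -0.5},{"claw": 25,"dx": -64,"dy": 95.5,"dz": 110,"twist": -0.5},{"claw": 25,"dx": -64,"dy": 95.5,"dz": 130,"twist": -0.5},{"claw": 25,"dx": -64,"dy": 95.5,"dz": 130,"twist": -0.5},{"claw": 25,"dx": -64,"dy": 95.5,"dz": 130,"twist": -0.5}], "grip_force": 20}}

```text
time: 14.85
tcp_pos: [547.3, -277.0, 87.7]
ee_rot: [0.001, 0.994, 0.109, 0.002]
ft_force: [-0.0, -0.3, -2.2]
width: 32.2
gripper_force: 30.6
```

```bash
cat >> h.py <<'E'
O=np.array([571.9,-271.0]); U=-np.array([np.cos(np.radians(12.5)),np.sin(np.radians(12.5))]); V=np.array([-U[1],U[0]])
def cr(p): d=np.asarray(p)[...,:2]-O; return np.stack([d@U,d@V],-1)
def rd():
    st=arm.get_state(); Rm=R.from_quat(np.roll(st['ee_rot'],-1)).as_matrix()
    print('t',round(st['time'],2),'cradle',cr(st['tcp_pos']).round(1),'z',st['tcp_pos'][2].round(1),'F',st['ft_force'].round(1),'M',st['moment'].round(2),'w',round(st['width'],1),'gf',st['gripper_force'],'ang',np.degrees(np.arctan2(Rm[1,0],Rm[0,0])).round(2))
def tilt(tag):
    "cell axis in tool coords from the wrist depth: top profile"
    s=snap('wrist',tag); T=((wcloud(s)-s['st']['tcp_pos'])@yaw(s)).reshape(-1,3); T=T[np.isfinite(T[:,0])]
    m=T[(abs(T[:,1])<3)&(T[:,2]>-45)&(T[:,2]<35)&(T[:,0]>12)&(T[:,0]<75)]
    if len(m)<10: print('few',len(m)); return
    p=np.polyfit(m[:,0],m[:,2],1); r=m[abs(np.polyval(p,m[:,0])-m[:,2])<3]; p=np.polyfit(r[:,0],r[:,2],1)
    print('tilt deg',np.degrees(np.arctan(p[0])).round(1),'top z at x=0',p[1].round(1),'xmax',r[:,0].max().round(1),len(r),len(m))
E
python3 -c "
from h import *
rd(); tilt('w5')"
```

```text
t 14.85 cradle [25.3  0.5] z 87.7 F [-0.  -0.3 -2.2] M [0.02 0.   0.  ] w 32.2 gf 30.610483288764954 ang 12.55
tilt deg 8.4 top z at x=0 -38.3 xmax 67.1 951 2600
```

```bash
cat >> h.py <<'E'
def tilt(tag):
    s=snap('wrist',tag); T=((wcloud(s)-s['st']['tcp_pos'])@yaw(s)).reshape(-1,3); T=T[np.isfinite(T[:,0])]
    m=T[(abs(T[:,1])<4)&(T[:,2]>-60)&(T[:,2]<40)]; P=[]
    for a in range(18,60,3):
        k=m[(m[:,0]>a)&(m[:,0]<a+3)]
        if len(k)>4: P.append((np.median(k[:,0]),np.percentile(k[:,2],10)))
    P=np.array(P); p=np.polyfit(P[:,0],P[:,1],1); print('tilt deg',np.degrees(np.arctan(p[0])).round(1),'top z at 0',p[1].round(1),'res',(np.polyval(p,P[:,0])-P[:,1]).round(1))
E
python3 -c "
from h import *
rd(); tilt('w5b')"
```

```text
t 14.9 cradle [25.3  0.7] z 87.9 F [-0.2  0.4 -1.9] M [ 0.03 -0.02  0.01] w 32.3 gf 30.610608458518982 ang 12.54
tilt deg 0.1 top z at 0 -34.2 res [ 0.  -0.2 -0.   0.1  0.1  0.   0.  -0.  -0.  -0.1 -0.   0.   0.1 -0.1]
```

>>> {"name": "apply_moves", "arguments": {"steps": [{"claw": 25,"dx": -1,"dy": 0,"dz": 10,"twist": 0},{"claw": 25,"dx": -1,"dy": 0,"dz": 18,"twist": 0},{"claw": 25,"dx": -1,"dy": 0,"dz": 22,"twist": 0},{"claw": 25,"dx": -1,"dy": 0,"dz": 25,"twist": 0},{"claw": 25,"dx": -1,"dy": 0,"dz": 25,"twist": 0}], "grip_force": 20}}

```text
time: 15.58
tcp_pos: [545.9, -277.0, 61.4]
ee_rot: [0.0, 0.994, 0.109, 0.001]
ft_force: [1.8, 2.5, 3.8]
width: 31.8
gripper_force: 31.6
```

```bash
python3 -c "
from h import *
rd(); tilt('w6')"
```

```text
t 15.57 cradle [26.7  0.3] z 61.4 F [1.8 2.5 3.8] M [ 0.41  0.06 -0.02] w 31.8 gf 31.606659293174744 ang 12.51
tilt deg 4.8 top z at 0 -34.5 res [ 0.   0.  -0.  -0.  -0.  -0.   0.1 -0.   0.  -0.1 -0.1  0.   0.1  0. ]
```

The cell pivots in the pads as intended, at low force. I'll keep lowering.

>>> {"name": "apply_moves", "arguments": {"steps": [{"claw": 25,"dx": 0,"dy": 0,"dz": 3,"twist": 0},{"claw": 25,"dx": 0,"dy": 0,"dz": 6,"twist": 0},{"claw": 25,"dx": 0,"dy": 0,"dz": 9,"twist": 0},{"claw": 25,"dx": 0,"dy": 0,"dz": 10,"twist": 0},{"claw": 25,"dx": 0,"dy": 0,"dz": 10,"twist": 0}]}}

```text
time: 16.25
tcp_pos: [547.1, -277.0, 52.3]
ee_rot: [0.001, 0.994, 0.109, 0.003]
ft_force: [5.8, 3.6, 5.9]
width: 31.9
gripper_force: 33.5
```

```bash
python3 -c "
from h import *
rd(); tilt('w7')"
```

```text
t 16.25 cradle [25.5  0.5] z 52.3 F [5.8 3.6 5.9] M [ 0.5  -0.63 -0.11] w 31.9 gf 33.52802574634552 ang 12.54
tilt deg 17.8 top z at 0 -36.9 res [ 0.2  0.1  0.  -0.  -0.2 -0.1 -0.1  0.1  0.  -0.1  0.   0.   0.   0.1]
```

>>> {"name": "apply_moves", "arguments": {"steps": [{"claw": 25,"dx": -1,"dy": 0,"dz": 2,"twist": 0},{"claw": 25,"dx": -2,"dy": 0,"dz": 4,"twist": 0},{"claw": 25,"dx": -2,"dy": 0,"dz": 5,"twist": 0},{"claw": 25,"dx": -2,"dy": 0,"dz": 5,"twist": 0}]}}

```text
time: 16.8
tcp_pos: [546.4, -277.2, 48.1]
ee_rot: [0.001, 0.994, 0.109, 0.004]
ft_force: [10.5, 6.1, 7.3]
width: 32.3
gripper_force: 35.1
```

```bash
python3 -c "
from h import *
rd(); tilt('w8')"
```

```text
t 16.8 cradle [26.2  0.6] z 48.1 F [10.5  6.1  7.3] M [ 0.74 -1.29 -0.04] w 32.3 gf 35.072994232177734 ang 12.57
tilt deg 23.5 top z at 0 -38.7 res [-0.2  0.   0.1  0.   0.  -0.2  0.   0.   0.   0.2  0.   0.  -0.1 -0.2]
```

>>> {"name": "apply_moves", "arguments": {"steps": [{"claw": 25,"dx": 0,"dy": 0,"dz": -3,"twist": 0},{"claw": 25,"dx": 0,"dy": 0,"dz": -3,"twist": 0},{"claw": 25,"dx": 4,"dy": 0,"dz": -1.5,"twist": 0},{"claw": 25,"dx": 8,"dy": 0,"dz": 0.5,"twist": 0},{"claw": 25,"dx": 12,"dy": 0,"dz": 2,"twist": 0},{"claw": 25,"dx": 15,"dy": 0,"dz": 3.5,"twist": 0},{"claw": 25,"dx": 15,"dy": 0,"dz": 3.5,"twist": 0}], "grip_force": 45}}

```text
time: 17.73
tcp_pos: [557.8, -275.5, 42.9]
ee_rot: [0.001, 0.994, 0.109, 0.0]
ft_force: [1.2, -0.7, 7.0]
width: 31.4
gripper_force: 45.4
```

```bash
python3 -c "
from h import *
rd(); tilt('w9')"
```

```text
t 17.73 cradle [14.7  1.4] z 42.9 F [ 1.2 -0.7  7. ] M [-0.27  0.26 -0.01] w 31.4 gf 45.423662066459656 ang 12.47
tilt deg 23.6 top z at 0 -38.5 res [-0.1 -0.1 -0.   0.  -0.   0.2  0.1 -0.1 -0.1 -0.1  0.2  0.1  0.1 -0.3]
```

>>> {"name": "apply_moves", "arguments": {"steps": [{"claw": 25,"dx": 0,"dy": -1,"dz": -2,"twist": 0},{"claw": 25,"dx": 4,"dy": -1,"dz": -0.5,"twist": 0},{"claw": 25,"dx": 8,"dy": -1,"dz": 1,"twist": 0},{"claw": 25,"dx": 12,"dy": -1,"dz": 3,"twist": 0},{"claw": 25,"dx": 14,"dy": -1,"dz": 4,"twist": 0},{"claw": 25,"dx": 14,"dy": -1,"dz": 4,"twist": 0}]}}

```text
time: 18.52
tcp_pos: [568.8, -271.1, 37.0]
ee_rot: [-0.0, 0.994, 0.108, -0.003]
ft_force: [-12.2, -2.5, 5.9]
width: 31.5
gripper_force: 45.1
```

Run:
```python
from h import *
rd(); tilt('w10')
b=snap('side','s10'); s=load('w10')
cv2.imwrite('pics/v10.png',np.vstack([cv2.resize(b['color'][120:225,200:330],(560,452),interpolation=cv2.INTER_CUBIC)]))
```

```text
t 18.52 cradle [ 3.1 -0.6] z 37.0 F [-12.2  -2.5   5.9] M [-0.31  1.27  0.02] w 31.5 gf 45.09613215923309 ang 12.42
tilt deg -10.8 top z at 0 -21.9 res [ 5.2  3.6  1.8  0.  -1.5 -3.2 -4.9 -6.5 -7.8  4.1  3.7  3.2  2.4]
```

View pics/v10.png

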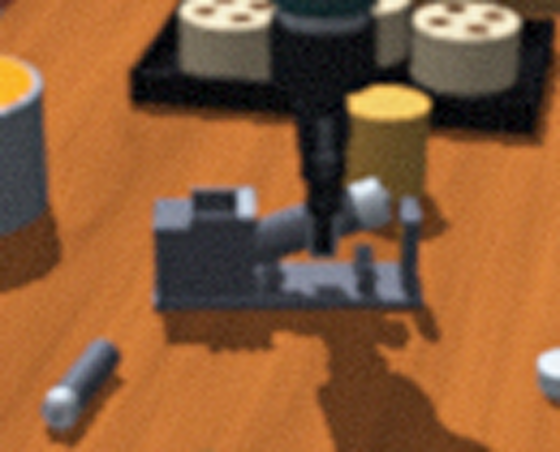

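The side view shows the cell slanting under the bar at (245,205), with its nub end at (372,198) inside the end post at (408,225). The force is about 12 N, from the spring. Now I'll lower so the saddle pivots it level.

>>> {"name": "apply_moves", "arguments": {"steps": [{"claw": 25,"dx": 0,"dy": 0.5,"dz": 4,"twist": 0},{"claw": 25,"dx": 0,"dy": 0.5,"dz": 8,"twist": 0},{"claw": 25,"dx": 0,"dy": 0.5,"dz": 11,"twist": 0},{"claw": 25,"dx": 0,"dy": 0.5,"dz": 13,"twist": 0},{"claw": 25,"dx": 0,"dy": 0.5,"dz": 13,"twist": 0}], "grip_force": 30}}

```text
time: 19.25
tcp_pos: [569.1, -272.2, 25.7]
ee_rot: [0.0, 0.994, 0.108, -0.002]
ft_force: [-13.9, -2.5, 12.0]
width: 31.9
gripper_force: 45.4
```

Run:
```python
from h import *
rd()
s=snap('wrist','w11'); T=((wcloud(s)-s['st']['tcp_pos'])@yaw(s)).reshape(-1,3); T=T[np.isfinite(T[:,0])]
m=T[(abs(T[:,1])<4)&(T[:,0]>16)&(T[:,0]<42)&(T[:,2]<10)]; p=np.polyfit(m[:,0],m[:,2],1); print(np.degrees(np.arctan(p[0])),p[1],np.std(np.polyval(p,m[:,0])-m[:,2]))
```

```text
t 19.25 cradle [3.  0.6] z 25.7 F [-13.9  -2.5  12. ] M [-0.3   1.79  0.04] w 31.9 gf 45.44888913631439 ang 12.41
13.10945445167451 -36.88178666707957 0.63840590277313
```

>>> {"name": "apply_moves", "arguments": {"steps": [{"claw": 25,"dx": 0,"dy": 0,"dz": 3,"twist": 0},{"claw": 25,"dx": 0,"dy": 0,"dz": 6,"twist": 0},{"claw": 25,"dx": 0,"dy": 0,"dz": 8,"twist": 0},{"claw": 25,"dx": 0,"dy": 0,"dz": 9,"twist": 0},{"claw": 25,"dx": 0,"dy": 0,"dz": 9,"twist": 0}]}}

```text
time: 19.92
tcp_pos: [569.5, -272.0, 16.2]
ee_rot: [0.0, 0.994, 0.108, -0.002]
ft_force: [-9.7, -2.9, 8.2]
width: 32.0
gripper_force: 45.7
```

Run:
```python
from h import *
rd()
s=snap('wrist','w12'); T=((wcloud(s)-s['st']['tcp_pos'])@yaw(s)).reshape(-1,3); T=T[np.isfinite(T[:,0])]
m=T[(abs(T[:,1])<4)&(T[:,0]>16)&(T[:,0]<42)&(T[:,2]<10)]; p=np.polyfit(m[:,0],m[:,2],1); print(np.degrees(np.arctan(p[0])),p[1],np.std(np.polyval(p,m[:,0])-m[:,2]))
```

```text
t 19.93 cradle [2.5 0.4] z 16.2 F [-9.7 -2.9  8.2] M [-0.39  1.23  0.07] w 32.0 gf 45.69393575191498 ang 12.43
1.958520350655232 -37.49076273126492 0.5848891964553262
```

>>> {"name": "apply_moves", "arguments": {"steps": [{"claw": 25,"dx": 0,"dy": 0,"dz": 2,"twist": 0},{"claw": 25,"dx": 0,"dy": 0,"dz": 2,"twist": 0},{"claw": 50,"dx": 0,"dy": 0,"dz": 1,"twist": 0},{"claw": 50,"dx": 0,"dy": 0,"dz": 0,"twist": 0},{"claw": 50,"dx": 0,"dy": 0,"dz": 0,"twist": 0},{"claw": 50,"dx": 0,"dy": 0,"dz": 0,"twist": 0},{"claw": 50,"dx": 0,"dy": 0,"dz": -20,"twist": 0},{"claw": 50,"dx": 0,"dy": 0,"dz": -70,"twist": 0},{"claw": 50,"dx": 0,"dy": 0,"dz": -120,"twist": 0},{"claw": 50,"dx": 30,"dy": 0,"dz": -180,"twist": 0},{"claw": 50,"dx": 30,"dy": 0,"dz": -200,"twist": 0},{"claw": 50,"dx": 30,"dy": 0,"dz": -200,"twist": 0}]}}

```text
time: 21.48
tcp_pos: [601.6, -264.6, 219.9]
ee_rot: [0.002, 0.994, 0.109, 0.003]
ft_force: [-1.1, -0.4, -0.5]
width: 49.7
gripper_force: 0.0
```

Run:
```python
from h import *
rd()
s=snap('wrist','w13'); X=wcloud(s).reshape(-1,3); X=X[np.isfinite(X[:,0])]; c=cr(X)
print('table',np.median(X[abs(X[:,2])<5][:,2]))
m=(c[:,0]>-42)&(c[:,0]<58)&(abs(c[:,1])<3); x=c[m,0]; z=X[m,2]
for a in range(-42,58,10):
    k=(x>a)&(x<a+10); print(a,k.sum(),np.percentile(z[k],95).round(1) if k.sum() else '')
m=(c[:,0]>-40)&(c[:,0]<58)&(abs(c[:,1])<22)&(X[:,2]>42)&(X[:,2]<60)
r=cv2.minAreaRect(c[m].astype(np.float32)); print(r, c[m].min(0),c[m].max(0))
b=snap('side','s13')
cv2.imwrite('pics/v13.png',np.hstack([cv2.resize(b['color'][120:225,200:330],(400,323),interpolation=cv2.INTER_CUBIC),cv2.resize(s['color'],(400,300))[:, :] if 0 else cv2.resize(s['color'],(400,323))]))
```

```text
t 21.48 cradle [-30.4   0.1] z 219.9 F [-1.1 -0.4 -0.5] M [ 0.04  0.03 -0.01] w 49.7 gf 0.0 ang 12.52
table -0.44878788809816683
-42 1230 314.4
-32 56 53.7
-22 58 53.3
-12 58 53.6
-2 52 53.1
8 54 53.4
18 53 53.5
28 52 53.5
38 48 53.1
48 30 52.8
((7.928478240966797, -0.0037450790405273438), (31.414470672607422, 95.83328247070312), 89.71411895751953) [-39.97316148 -15.77784138] [55.81430711 15.7826851 ]
```

View pics/v13.png

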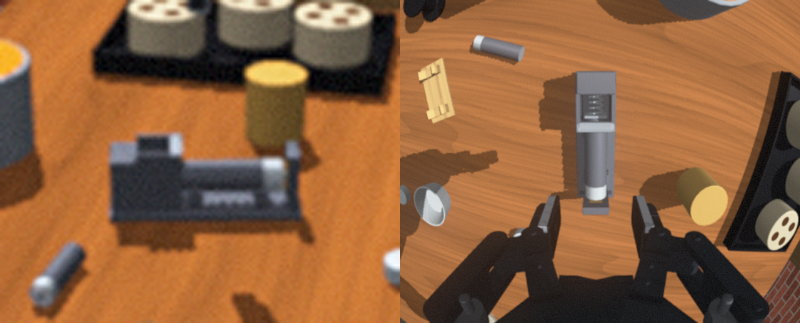

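The cell lies level: its top is at 53.4 mm all along, its body end is at x = +55.8 against the post, and it is centred across to within 0.1 mm. The gripper is clear, so I'm handing in.

```bash
python3 -c "
from h import *
print(arm.hand_in())"
```

```text
the job is handed in; nothing more can be done
None
```

The job is handed in, though the hand-in returned no verdict: the handle was turned to its off stop, the hasp pushed out to its stop, and the cell lies level in the cradle between spring and end post with the gripper clear.

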